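# Take a lacquered sensor housing off its drying hook and seat it on the turntable

## Robot

A 7-joint arm with a two-finger parallel gripper is mounted at the origin on the work surface. World frame = base frame: x ahead of the robot, y to its left, z up, the work surface at z = 0. Lengths are in m, angles in rad, forces in N, time in s.
With the tool pointing down it reaches from about 0.35 to 0.9 m from the base axis. Payload 8.1 kg.
Tool frame: the origin (TCP) lies at the very end of the fingers, on their centre line; the grasp point (between the pads) lies 19 mm behind it (arm.tcp_to_grasp is the z of the grasp point in the tool frame, in m); z points along the fingers, y is the line along which they close (so a half turn about z gives the same grasp; the last joint's range is limited). The gripper opens to 92 mm and grips with 3 to 60 N. Pads are 19 mm wide; open, the fingers measure 130 mm over their backs; the gripper's body (75 mm by 190 mm) begins 47 mm behind the grasp point.
Start: joints at [1.101, 0.434, 0.025, 1.573, -0.012, 1.134, -0.075], TCP at [0.224, -0.583, 0.227] pointing down, gripper open.
Joint ranges: [-2.62, 2.62], [-0.44, 2.09], [-1.27, 1.32], [0.08, 2.57], [-1.32, 4.46], [0.12, 2], [-2.74, 2.74]. Speed limits (rad/s): [2.22, 2.22, 3.01, 3.01, 3.14, 3.14, 3.14].

## Interface

Orientations are given as a rotation vector (axis times angle).
In Python, from cell import readout, vision, sign_off, arm gives the robot as it stands. The module is installed in compiled form; this text tells all that it offers.
- The arm moves only by the shell command python3 -m creep 'ROWS' [FORCE]. ROWS is JSON, a list of rows, each a list of 5 numbers: the shift along the tool's x, y, z in units of 4 cm (1.0 is 4 cm), then the turn about the tool's z in units of 4 degrees (1.0 is 4 degrees), then the opening, from 0 (shut) to 1 (fully open). A call has 1 to 12 rows; each row shifts and turns the commanded pose from where the row before left it, along the tool's axes as they then stand; what a row does not reach is not made up. A row lasts 1/8 s, in which the tool goes at most 62.5 mm and 10.7 degrees, less where a joint would pass 70% of its speed; a pose out of reach is approached as far as the arm can. A call with a number of a shift or a turn outside -1 to 1 is refused whole. A call with a gripper value outside its range is refused whole. The fingers move at their own pace and stop on an object; FORCE is the grip in N (left out, the last holds). Time passes only in rows, so rows that do not move let the fingers close. It gives the time, the measured TCP pose, the force, the opening and the grip force at its end, in the units of the state.
- readout.observe(): the state, without advancing time (a new reading comes with each control period).
- vision.get_image(name): name is "scene" or "top" or "wrist"; returns a dict with "pixels" (400x640x3 uint8, blue, green, red), "z_map" (400x640 float32, m along the optical axis (not along the pixel's ray), 0 where there is no reading), "camera_matrix" (3x3 intrinsics, pixels), "k1" (the pictures are not rectified: a ray, as slopes to the right and down, at radius r is drawn at 1 + k1 r^2 times it, then the intrinsics apply), "position" and "rotation" of the camera in the world. Camera axes: x right, y up, looking along -z (the intrinsics and any distortion apply to the point x, -y, -z); pixel columns grow to the right and rows downward; lengths in m; the calibration is good to about 2 mm. A picture is of the moment at which its call begins.
- sign_off(): hands the job in; it is judged then, once.
The state is a dict: "clock": time; "joints": joint angles; "dq": joint speeds; "joint_efforts": joint torques, N m; "position": TCP position; "ee_rot": TCP orientation; "force": force on the tool from outside, world axes, zero at the start; "ft_torque": the same for the moment, N m; "width": opening from 0.0 (shut) to 1.0 (fully open); "gripper_force": force on a finger pad.
Only numpy, scipy, OpenCV 4.12 (cv2) and the standard library are available. Lean on these libraries where they do the work, as an engineer would, in place of code of your own. Each camera call takes 0.05 s, during which the arm holds its last target. There are 200 camera calls.

## Task

The housing with the orange grip block is dry: lift it off its hook on the drying stand, keep it upright, and stand it inside the raised brass ring on the teal turntable, flat on the disc, then let go. Handle it gently: grip it with no more than about 25 N and set it down softly rather than dropping it. Leave the housing with the blue grip block hanging on its hook, undisturbed.

Things in the scene. Friction and masses are not known exactly. Their poses are not given: they have to be found in the camera images.
- housing_orange: Housing to move: upright steel cylinder, diameter 68, 74 high (80 with lid), orange band, mass 0.3-0.55 kg. On top a rigid arch (bail) in its yz plane, 46 clear between its legs; cross bar 58 (y) by 16 (x), z 128 to 136, its underside resting on the flat hook. On the bar an orange grip block. Origin: centre of the underside; z up, x along the hook, which points to -x.
- housing_orange_grip (a point): The place to grip from above: in the orange grip block, which is 16 (housing's x) by 32 (y) and 36 high (z 136 to 172 above the housing's underside). The point is on the axis, 160 above the underside, 12 below the block's top.
- housing_blue: The other hanging housing, same shape and size but with blue band and blue grip block, on the other hook 150 mm away; it stays there. Origin: centre of its underside.
- stand: Fixed drying stand: grey base 150 (x) by 270 (y) by 12, one post at x=58 with a cross bar (190 long, top z=210) and two flat hooks along -x at y=-75 and 75, each 12 wide, 8 thick, top z=210, ending at x=-62 in an upturned lip to z=222. Housings hang near x=-20; lift 12 to 38 (25 is right) to clear the lip, then draw out along -x over 55. Origin: base underside centre.
- turntable: Fixed turntable: teal block 190 by 190 by 40 with a black disc of diameter 180 on it (top at z = 55). Origin: centre of its underside, on the table.
- seat (a point): Centre of the brass locating ring, on the disc's top face (55 above the table), where the centre of the housing's underside belongs. The ring is 12 high, inner diameter 84, outer diameter 100.

How it is judged:
On the way:
1. the orange housing is lifted up, clear of the stand (height (world z) of housing_orange above 0.09 m and contact force between housing_orange and stand below 0.1 N), for 0.1 s.
At the end, for the whole second after the job is handed in: The orange housing stands upright (within 0.06 rad) and at rest inside the brass ring, its underside within 4 mm of the disc's face and within 11 mm of the ring's centre, released; the blue housing still hangs upright on its hook, within 25 mm of where it was (horizontal distance between housing_orange and seat below 0.011 m and z of housing_orange in the frame of seat between -0.004 and 0.004 m and angle between housing_orange's own z axis and vertical below 0.06 rad and linear speed of housing_orange below 0.02 m/s and contact force between the fingers and housing_orange below 0.1 N and distance of housing_blue from where it was at the start of the episode below 0.025 m and angle between housing_blue's own z axis and vertical below 0.1 rad and contact force between housing_blue and stand above 0.5 N); the robot touches nothing.
It fails at once if the orange housing is squeezed: total finger force on it over 70 N (25 N a finger, with margin) (contact force between the fingers and housing_orange above 70 N).
It fails at once if the orange housing is rammed on to the turntable (over 60 N) (contact force between housing_orange and turntable above 60 N).
It fails at once if the orange housing is dropped: from a centimetre or two up, not set down (faster than 0.35 m/s with no finger holding it) (contact force between the fingers and housing_orange below 1 N and linear speed of housing_orange above 0.35 m/s).
It fails at once if the orange housing is tipped by more than 0.6 rad (angle between housing_orange's own z axis and vertical above 0.6 rad).
It fails at once if the blue housing is knocked: moved by more than 40 mm (distance of housing_blue from where it was at the start of the episode above 0.04 m).
It also fails if it takes over 51 s, if anything falls off the work surface, if the arm or the gripper's body presses on something with over 40 N, if the wrist force passes 120 N, or if a joint passes its speed limit or range.

## Working session

There is one attempt and no reset: what is moved stays moved. The work goes in short steps, Python scripts to look and compute and a shell command to move; the robot and the scene stay as the last step left them, time stands still between calls to the robot, and variables do not carry over. Pictures are saved under pics/ and viewed, at most 10 in all, crops included, and the job is handed in when it is done.

```bash
mkdir -p pics
cat > h.py <<'E'
import numpy as np, cv2
from scipy.spatial.transform import Rotation as R
from cell import readout, vision
def grab(n):
    return vision.get_image(n)
def pts(im):
    "world point for every pixel from z_map"
    h,w=im["z_map"].shape; K=np.array(im["camera_matrix"],float)
    u,v=np.meshgrid(np.arange(w),np.arange(h))
    dist=np.array([im["k1"],0,0,0],float)
    p=cv2.undistortPoints(np.stack([u,v],-1).reshape(-1,1,2).astype(float),K,dist).reshape(h,w,2)
    z=im["z_map"]; c=np.stack([p[...,0]*z,-p[...,1]*z,-z],-1)
    rot=np.array(im["rotation"],float); rot=rot if rot.shape==(3,3) else R.from_rotvec(rot).as_matrix()
    P=c@rot.T+np.array(im["position"]); P[z<=0]=np.nan
    return P
E
python3 - <<'E'
from h import *
s=readout.observe(); print({k:np.round(v,3).tolist() for k,v in s.items()})
ims=[grab(n) for n in("scene","top")]
for n,i in zip("st",ims):
    cv2.imwrite(f"pics/{n}1.png",i["pixels"]); print(np.shape(i["rotation"]),i["position"],i["k1"])
E
```

```text
{'clock': 0.0, 'joints': [1.101, 0.435, 0.025, 1.574, -0.012, 1.134, -0.075], 'dq': [0.001, -0.0, -0.002, -0.0, 0.0, 0.0, 0.002], 'joint_efforts': [-0.001, -66.785, 0.984, -31.446, -0.061, 0.043, 0.0], 'position': [0.224, -0.583, 0.226], 'ee_rot': [-3.087, -0.573, 0.001], 'force': [-0.856, 0.23, -0.58], 'ft_torque': [0.03, -0.012, 0.011], 'gripper_force': 0.0, 'width': 1.002}
(3,) [ 1.13193856 -0.0379645   1.02352622] -0.019374646182424914
(3,) [ 0.39535341 -0.01753038  1.07410489] -0.09336178982139241
```

View pics/s1.png

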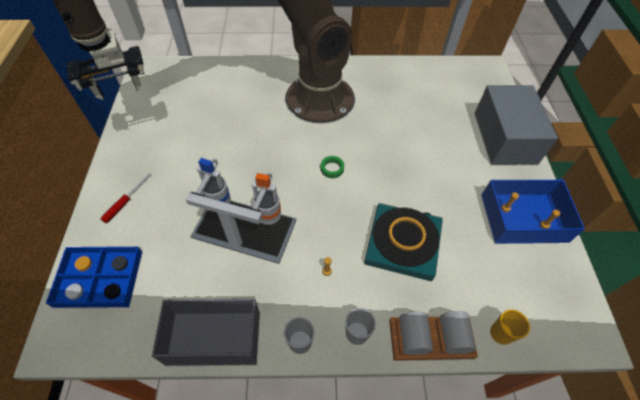

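View pics/t1.png

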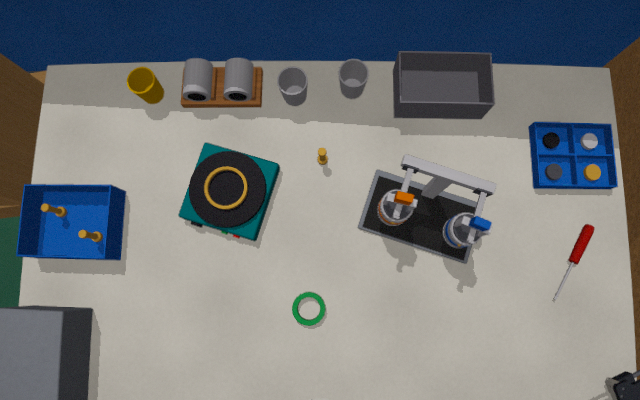

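The scene view shows the orange grip block at (263,180), the blue one at (207,164) and the ring at (407,233). In the top view they are at (404,198), (480,224) and (225,187), with the stand's cross bar from (404,160) to (493,188).

Run:
```python
from h import *
def rect(P): 
    r=cv2.minAreaRect((P[:,:2]*1000).astype(np.float32)); return np.round(r[0],1),np.round(r[1],1),round(r[2],1)
for n in("top","scene"):
    im=grab(n);P=pts(im);hsv=cv2.cvtColor(im["pixels"],cv2.COLOR_BGR2HSV);H,S,V=cv2.split(hsv);z=P[...,2]
    x,y=P[...,0],P[...,1]
    for nm,lo,hi in(("orange",3,18),("blue",100,125)):
        m=(H>=lo)&(H<=hi)&(S>140)&(V>90)&(z>.19)&(z<.32)&(np.hypot(x,y)<.9)&(y<.15)&(y>-.4)
        Q=P[m]; 
        zt=np.percentile(Q[:,2],90); T=Q[Q[:,2]>zt-.006]
        print(n,nm,m.sum(),"ztop",zt.round(4),"top",rect(T),T.mean(0).round(4))
    m=(H>=12)&(H<=30)&(S>100)&(z>.045)&(z<.08)&(y>.1)&(y<.4)&(x<.75)
    Q=P[m];print(n,"ring",m.sum(),rect(Q),np.percentile(Q[:,2],[10,50,90]).round(4))
    mm=(H>=80)&(H<=95)&(S>100)&(z>.03)&(z<.05);print(n,"teal",rect(P[mm]))
    m=(S<60)&(z>.19)&(z<.23)&(y<.1)&(y>-.35)&(x>.4)&(x<.8);Q=P[m]
    print(n,"grey z~.21",m.sum(),rect(Q))
    # discs of black disc height
    m=(V<60)&(z>.045)&(z<.065)&(y>.1)&(y<.4);print(n,"disc",rect(P[m]),np.median(P[m][:,2]).round(4))
    if n=="top":
        c=cv2.resize(im["pixels"][140:280,340:520],None,fx=4,fy=4,interpolation=cv2.INTER_CUBIC);cv2.imwrite("pics/t2.png",c)
```

```text
top orange 204 ztop 0.2547 top (array([ 548.5, -151.8]), array([30.5, 16.7]), 78.8) [ 0.5482 -0.1517  0.2533]
top blue 149 ztop 0.2552 top (array([ 501.4, -293.3]), array([30.6, 15.7]), 66.0) [ 0.5013 -0.2928  0.2533]
top ring 610 (array([597.4, 216.7]), array([128.7, 101.4]), 59.3) [0.0552 0.0658 0.069 ]
top teal (array([655. , 237.2]), array([245.7, 287.1]), 74.6)
top grey z~.21 2122 (array([ 551.7, -232.3]), array([208.4, 132. ]), 72.1)
top disc (array([673.9, 230.1]), array([325. , 177.9]), 4.7) 0.055
scene orange 155 ztop 0.2549 top (array([ 552.2, -152.1]), array([29.8, 14.8]), 77.9) [ 0.5531 -0.1519  0.2537]
scene blue 130 ztop 0.2552 top (array([ 505.4, -294.4]), array([27.9, 13.7]), 65.9) [ 0.5068 -0.2938  0.2537]
scene ring 530 (array([598.7, 226.8]), array([108.3, 105.8]), 5.1) [0.0547 0.0647 0.0689]
scene teal (array([605.3, 223.4]), array([184.8, 189.1]), 73.7)
scene grey z~.21 1478 (array([ 553.8, -233.1]), array([209.9, 132.8]), 72.3)
scene disc (array([605.4, 222.3]), array([176.5, 175. ]), 76.7) 0.0554
```

View pics/t2.png

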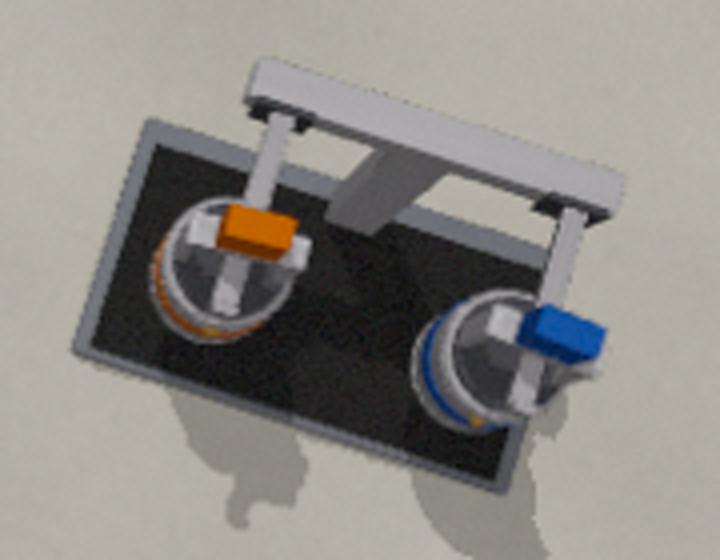

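The zoom shows the orange block at about (404,198) in full-frame pixels, square over its hook, with the blue block well to the right. Depth puts the orange block top at about (0.550, -0.152, 0.254) with its long axis at 78°. I'll rise while turning, then go over it.

```bash
python3 -m creep '[[0,0,-0.35,1,1],[0,0,-0.35,1,1],[0,0,-0.35,1,1],[0,0,-0.35,1,1],[0,0,-0.35,1,1],[0,0,-0.35,1,1],[0,0,-0.35,1,1],[0,0,-0.35,1,1]]' 20 && python3 -m creep '[[0.5,-1,0,0,1],[0.5,-1,0,0,1],[0.5,-1,0,0,1],[0.5,-1,0,0,1],[0.5,-1,0,0,1],[0.5,-1,0,0,1],[0.5,-1,0,0,1],[0.5,-1,0,0,1],[0.5,-1,0,0,1],[0.5,-1,0,0,1],[0.4,-1,0,0,1],[0,0,0,0,1]]'
```

```text
clock: 1.2
position: [0.2241, -0.5833, 0.339]
ee_rot: [-3.126, 0.304, 0.0]
force: [-0.2, 0.3, -0.2]
width: 1.002
gripper_force: 0.0
clock: 2.7
position: [0.5217, -0.1886, 0.3384]
ee_rot: [-3.126, 0.291, 0.0]
force: [-0.8, -0.7, 0.5]
width: 1.002
gripper_force: 0.0
```

```bash
cat >> h.py <<'E'
def tool_delta(target,yaw_line=None):
    "world target of TCP -> tool axes units; yaw_line: wanted line of tool y, deg"
    s=readout.observe(); M=R.from_rotvec(s["ee_rot"]).as_matrix()
    d=M.T@(np.array(target)-s["position"]); print("TCP",np.round(s["position"],4),"units",(d/.04).round(3), "tooly deg",np.degrees(np.arctan2(M[1,1],M[0,1])).round(1),"tilt",np.degrees(np.arccos(-M[2,2])).round(2))
E
python3 - <<'E'
from h import *
im=grab("wrist");P=pts(im);H,S,V=cv2.split(cv2.cvtColor(im["pixels"],cv2.COLOR_BGR2HSV));z=P[...,2]
cv2.imwrite("pics/w1.png",im["pixels"])
m=(H>=3)&(H<=18)&(S>140)&(z>.245)&(z<.265)
r=cv2.minAreaRect((P[m][:,:2]*1000).astype(np.float32));print(m.sum(),r,P[m].mean(0))
tool_delta([.550,-.152,.223])
E
```

```text
800 ((551.4061889648438, -152.56655883789062), (30.892620086669922, 16.04600715637207), 76.38346099853516) [ 0.55204624 -0.15296078  0.25321275]
TCP [ 0.5206 -0.1911  0.3384] units [ 0.541 -1.098  2.885] tooly deg -100.8 tilt 0.04
```

View pics/w1.png

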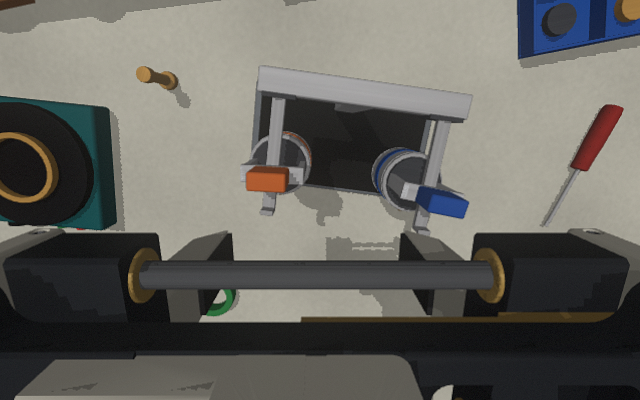

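The wrist view shows the orange block at (267,179), nothing in the way of the fingers. Its position, (0.551, -0.153), agrees with the other cameras. Move over, descend, then close.

```bash
python3 -m creep '[[0.3,-0.55,0,0,1],[0.27,-0.55,0,0,1],[0,0,0,0,1],[0,0,0.7,0,1],[0,0,0.7,0,1],[0,0,0.7,0,1],[0,0,0.5,0,1],[0,0,0.2,0,1],[0,0,0,0,1],[0,0,0,0,1]]'; python3 -c "
from h import *
tool_delta([.551,-.1525,.223])"
```

```text
clock: 4.0
position: [0.5512, -0.1544, 0.2277]
ee_rot: [3.127, -0.302, 0.002]
force: [-0.1, -0.6, 0.7]
width: 1.001
gripper_force: 0.0
TCP [ 0.5512 -0.1544  0.2277] units [-0.013 -0.045  0.118] tooly deg -101.0 tilt 0.09
```

```bash
python3 -m creep '[[0,-0.04,0.1,0,1],[0,0,0,0,0.5],[0,0,0,0,0.4],[0,0,0,0,0.3],[0,0,0,0,0.2],[0,0,0,0,0.2],[0,0,0,0,0.2],[0,0,0,0,0.2],[0,0,0,0,0.2]]' 20
```

```text
clock: 5.12
position: [0.5511, -0.1524, 0.2227]
ee_rot: [3.127, -0.301, 0.0]
force: [-0.3, -0.6, -0.4]
width: 0.353
gripper_force: 20.0
```

```bash
python3 -m creep '[[0,0,-0.1,0,0.2],[0,0,-0.13,0,0.2],[0,0,-0.13,0,0.2],[0,0,-0.13,0,0.2],[0,0,-0.14,0,0.2],[0,0,0,0,0.2],[0,0,0,0,0.2]]' 22
python3 - <<'E'
from h import *
im=grab("scene");cv2.imwrite("pics/s2.png",cv2.resize(im["pixels"][100:300,150:450],None,fx=2.5,fy=2.5))
u=np.array([-.952,.306,0])
p=readout.observe()["position"]; tool_delta(p+.09*u)
E
```

```text
clock: 6.0
position: [0.551, -0.1522, 0.2478]
ee_rot: [3.127, -0.301, -0.0]
force: [0.1, 0.2, -5.0]
width: 0.349
gripper_force: 22.0
TCP [ 0.5509 -0.1522  0.2477] units [-2.234e+00 -2.680e-01  1.000e-03] tooly deg -101.0 tilt 0.02
```

View pics/s2.png

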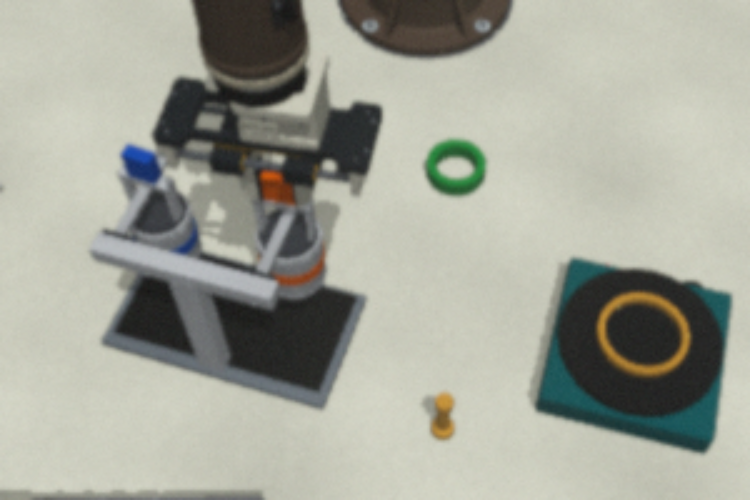

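The housing hangs level from the fingers at about (287,250) in the crop, off its hook, with a 5 N load. The blue one is unmoved. Draw out gently along the hook.

```bash
python3 -m creep '[[-0.1,-0.01,0,0,0.2],[-0.2,-0.025,0,0,0.2],[-0.3,-0.035,0,0,0.2],[-0.3,-0.035,0,0,0.2],[-0.3,-0.035,0,0,0.2],[-0.3,-0.035,0,0,0.2],[-0.3,-0.035,0,0,0.2],[-0.25,-0.03,0,0,0.2],[-0.15,-0.02,0,0,0.2],[-0.05,-0.01,0,0,0.2],[0,0,0,0,0.2]]'
python3 - <<'E'
from h import *
im=grab("scene");P=pts(im);H,S,V=cv2.split(cv2.cvtColor(im["pixels"],cv2.COLOR_BGR2HSV));x,y,z=np.moveaxis(P,-1,0)
# ring: top face, circle fit, both views
for n in("scene","top"):
    im=grab(n);P=pts(im);H,S,V=cv2.split(cv2.cvtColor(im["pixels"],cv2.COLOR_BGR2HSV));x,y,z=np.moveaxis(P,-1,0)
    m=((H>=12)&(H<=30)&(S>100)&(np.hypot(x-.6,y-.225)<.08)).astype(np.uint8)
    c=max(cv2.findContours(m,cv2.RETR_EXTERNAL,cv2.CHAIN_APPROX_NONE)[0],key=cv2.contourArea)
    K=np.array(im["camera_matrix"],float);q=cv2.undistortPoints(c.astype(float),K,np.array([im["k1"],0,0,0.])).reshape(-1,2)
    d=np.c_[q[:,0],-q[:,1],-np.ones(len(q))]@R.from_rotvec(im["rotation"]).as_matrix().T
    o=np.array(im["position"]);X=o+d*((.067-o[2])/d[:,2:])
    A=np.c_[2*X[:,:2],np.ones(len(X))];s=np.linalg.lstsq(A,(X[:,:2]**2).sum(1),rcond=None)[0]
    print(n,"ring",s[:2],"r",np.sqrt(s[2]+s[0]**2+s[1]**2),"disc/ring near",len(X))
s=readout.observe();print(s["force"])
tool_delta([.6,.223,.27])
E
```

```text
clock: 7.42
position: [0.465, -0.1246, 0.248]
ee_rot: [3.127, -0.301, 0.0]
force: [-0.1, -0.3, -4.3]
width: 0.346
gripper_force: 22.0
scene ring [0.60510755 0.22369849] r 0.052064166231220656 disc/ring near 103
top ring [0.60117396 0.22439656] r 0.05009012011184122 disc/ring near 124
[ 0.4823683   0.8332902  -5.33239073]
TCP [ 0.4651 -0.1246  0.2479] units [ 1.653 -9.174 -0.552] tooly deg -101.0 tilt 0.01
```

```bash
python3 -m creep '[[0.1,-0.3,-0.1,0,0.2],[0.15,-0.6,-0.2,0,0.2],[0.15,-0.9,-0.2,0,0.2],[0.15,-0.9,0,0,0.2],[0.15,-0.9,0,0,0.2],[0.15,-0.9,0,0,0.2],[0.15,-0.9,0,0,0.2],[0.15,-0.9,0,0,0.2],[0.15,-0.9,0,0,0.2],[0.15,-0.9,0,0,0.2],[0.15,-0.7,0,0,0.2],[0.1,-0.4,0,0,0.2]]' && python3 -m creep '[[0,0,0,0,0.2],[0,0,0,0,0.2],[0,0,0,0,0.2],[0,0,0,0,0.2]]'
python3 - <<'E'
from h import *
tool_delta([.603,.224,.27]); print(readout.observe()["joints"])
im=grab("wrist");cv2.imwrite("pics/w2.png",im["pixels"])
im=grab("scene");cv2.imwrite("pics/s3.png",cv2.resize(im["pixels"][100:300,280:520],None,fx=3,fy=3))
E
```

```text
clock: 9.07
position: [0.6017, 0.2265, 0.2676]
ee_rot: [-3.127, 0.297, 0.001]
force: [0.2, -0.1, -4.8]
width: 0.348
gripper_force: 22.0
clock: 9.57
position: [0.6017, 0.2229, 0.2682]
ee_rot: [3.127, -0.303, 0.001]
force: [-0.5, -0.1, -4.7]
width: 0.347
gripper_force: 22.0
TCP [0.6017 0.2229 0.2682] units [ 0.025 -0.033 -0.045] tooly deg -101.1 tilt 0.02
[-0.25234132  0.4547899  -0.28263163  1.44897327  0.12961872  1.25593877
 -2.31157835]
```

View pics/w2.png

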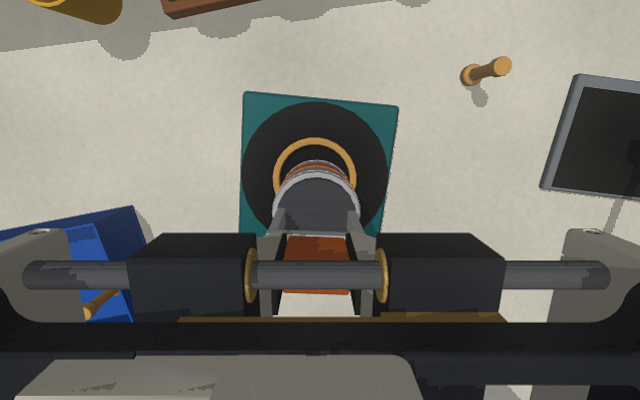

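View pics/s3.png

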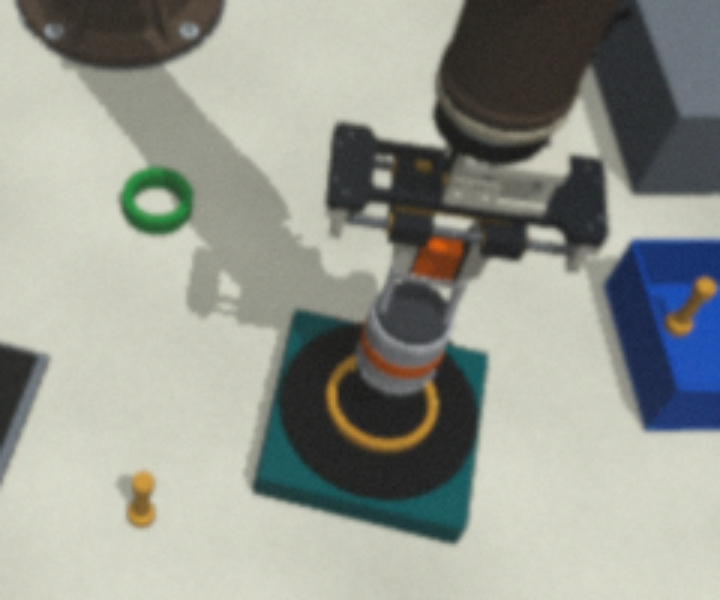

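The wrist view shows the ring around (315,180), nearly concentric behind the housing. The scene crop shows the housing upright, hanging over the turntable. Measure ring and cylinder in the same views.

```bash
cat > m.py <<'E'
from h import *
from scipy.optimize import least_squares
T=np.array(readout.observe()["position"]); print("TCP",T.round(4))
for n in("wrist","scene","top"):
    im=grab(n);P=pts(im);H,S,V=cv2.split(cv2.cvtColor(im["pixels"],cv2.COLOR_BGR2HSV));x,y,z=np.moveaxis(P,-1,0)
    near=np.hypot(x-.603,y-.224)
    m=((H>=12)&(H<=30)&(S>100)&(near<.075)&(z>.058)&(z<.074)); Q=P[m]
    # ring: mid radius 46
    f=least_squares(lambda c:np.hypot(Q[:,0]-c[0],Q[:,1]-c[1])-.046,[.603,.224],loss="soft_l1",f_scale=.003)
    print(n,"ring",m.sum(),f.x.round(4),np.abs(f.fun).mean().round(4))
    zb=T[2]-.141
    for a,b in((.005,.035),(.04,.07)):
        m=(np.hypot(x-T[0],y-T[1])<.06)&(z>zb+a)&(z<zb+b); Q=P[m]
        if len(Q)<40: continue
        f=least_squares(lambda c:np.hypot(Q[:,0]-c[0],Q[:,1]-c[1])-.034,T[:2],loss="soft_l1",f_scale=.002)
        print(n,"cyl",a,m.sum(),f.x.round(4),np.abs(f.fun).mean().round(4))
E
python3 m.py
```

```text
TCP [0.6017 0.2233 0.2681]
wrist ring 985 [0.6044 0.2251] 0.002
wrist cyl 0.005 205 [0.6023 0.224 ] 0.0003
wrist cyl 0.04 451 [0.6022 0.224 ] 0.0003
scene ring 276 [0.6048 0.2237] 0.0023
scene cyl 0.005 171 [0.6005 0.2236] 0.0007
scene cyl 0.04 199 [0.6005 0.2235] 0.0007
top ring 237 [0.6011 0.2242] 0.0022
top cyl 0.005 87 [0.5999 0.2245] 0.0004
top cyl 0.04 98 [0.6    0.2245] 0.0005
```

```bash
python3 -m creep '[[0.06,-0.02,0,0,0.2],[0,0,0.1,0,0.2],[0,0,0.2,0,0.2],[0,0,0.3,0,0.2],[0,0,0.3,0,0.2],[0,0,0.3,0,0.2],[0,0,0.2,0,0.2],[0,0,0.1,0,0.2],[0,0,0,0,0.2],[0,0,0,0,0.2]]'; python3 m.py
```

```text
clock: 11.08
position: [0.6045, 0.2243, 0.2084]
ee_rot: [-3.127, 0.301, -0.001]
force: [0.2, -0.8, -4.3]
width: 0.351
gripper_force: 22.0
TCP [0.6045 0.2243 0.2084]
wrist ring 1410 [0.6043 0.2251] 0.002
wrist cyl 0.005 204 [0.6051 0.225 ] 0.0003
wrist cyl 0.04 439 [0.6049 0.225 ] 0.0003
scene ring 263 [0.6045 0.2234] 0.0023
scene cyl 0.005 144 [0.6034 0.2244] 0.0007
scene cyl 0.04 172 [0.6033 0.2243] 0.0008
top ring 143 [0.6024 0.2236] 0.0022
top cyl 0.005 55 [0.6029 0.2252] 0.0004
top cyl 0.04 65 [0.6027 0.225 ] 0.0005
```

```bash
python3 -m creep '[[0,0,0.07,0,0.2],[0,0,0.07,0,0.2],[0,0,0.06,0,0.2],[0,0,0.04,0,0.2],[0,0,0.02,0,0.2],[0,0,0,0,0.2],[0,0,0,0,0.2]]'; python3 -m creep '[[0,0,0.015,0,0.2],[0,0,0.015,0,0.2],[0,0,0,0,0.2],[0,0,0,0,0.2]]'
```

```text
clock: 12.1
position: [0.6043, 0.2241, 0.1976]
ee_rot: [-3.127, 0.301, -0.0]
force: [-0.3, -0.8, -4.6]
width: 0.351
gripper_force: 22.0
clock: 12.6
position: [0.6042, 0.2241, 0.1963]
ee_rot: [3.127, -0.301, 0.0]
force: [-1.0, 0.6, -4.9]
width: 0.349
gripper_force: 22.0
```

```bash
python3 -m creep '[[0,0,0.012,0,0.2],[0,0,0.012,0,0.2],[0,0,0,0,0.2],[0,0,0,0,0.2]]'; python3 -m creep '[[0,0,0.012,0,0.2],[0,0,0.012,0,0.2],[0,0,0,0,0.2],[0,0,0,0,0.2]]'
```

```text
clock: 13.1
position: [0.6044, 0.2242, 0.1958]
ee_rot: [-3.127, 0.301, -0.001]
force: [0.0, -0.7, 1.8]
width: 0.347
gripper_force: 22.0
clock: 13.6
position: [0.6047, 0.2242, 0.1958]
ee_rot: [-3.126, 0.301, -0.003]
force: [-3.0, -1.5, 8.1]
width: 0.35
gripper_force: 22.0
```

It's on the disc with light contact. Ease off a little, then open.

```bash
python3 -m creep '[[0,0,-0.012,0,0.2],[0,0,-0.006,0,0.2],[0,0,0,0,0.2],[0,0,0,0,0.45],[0,0,0,0,0.6],[0,0,0,0,0.7],[0,0,0,0,0.7],[0,0,0,0,0.7]]' && python3 -m creep '[[0,0,-0.3,0,0.7],[0,0,-0.6,0,0.7],[0,0,-0.8,0,0.7],[0,0,-0.8,0,0.7],[0,0,-0.5,0,0.7],[0,0,0,0,0.7],[0,0,0,0,0.7],[0,0,0,0,0.7]]'; sed -i 's/^T=.*/T=np.array([.6044,.2242,.196])/' m.py; python3 m.py
python3 - <<'E'
from h import *
im=grab("scene");cv2.imwrite("pics/s4.png",cv2.resize(im["pixels"][100:300,150:510],None,fx=2.2,fy=2.2))
E
```

```text
clock: 14.6
position: [0.6042, 0.2241, 0.195]
ee_rot: [3.127, -0.301, -0.0]
force: [-0.3, -0.0, -0.5]
width: 0.698
gripper_force: 0.0
clock: 15.6
position: [0.6038, 0.2238, 0.3139]
ee_rot: [3.126, -0.301, -0.003]
force: [1.3, 0.6, 0.6]
width: 0.7
gripper_force: 0.0
wrist ring 874 [0.6045 0.2251] 0.002
wrist cyl 0.005 953 [0.6163 0.2233] 0.0079
wrist cyl 0.04 154 [0.605  0.2248] 0.0003
scene ring 254 [0.6046 0.2235] 0.0021
scene cyl 0.005 382 [0.6073 0.2226] 0.0082
scene cyl 0.04 163 [0.6032 0.2241] 0.0008
top ring 331 [0.6009 0.2243] 0.0022
top cyl 0.005 419 [0.5951 0.2182] 0.0087
top cyl 0.04 137 [0.6022 0.2251] 0.0005
```

View pics/s4.png

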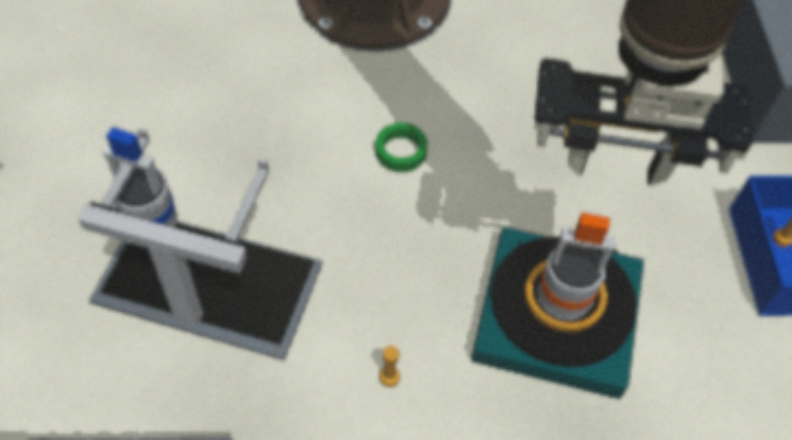

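The crop shows the orange housing upright inside the ring at (567,290), the gripper clear above it, and the blue housing still on its hook at (140,180). Handing in.

```bash
python3 -c "
from cell import sign_off
print(sign_off())"
```

```text
the job is handed in; nothing more can be done
None
```

The orange housing stands upright and released inside the brass ring, within about 2 mm of its centre by the cameras, the blue one still hangs on its hook, and the job was handed in after about 16 s of robot time (no verdict was returned).

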